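# Index the ingot-mould arm one hole

## Robot

A 7-joint arm with a two-finger parallel gripper is mounted at the origin on the work surface. World frame = base frame: x ahead of the robot, y to its left, z up, the work surface at z = 0. Lengths are in m, angles in rad, forces in N, time in s.
With the tool pointing down it reaches from about 0.425 to 0.875 m from the base axis. Payload 8.4 kg.
Tool frame: the origin (TCP) lies on the centre line of the jaws, within the pads' length; the fingertips stand 22 mm ahead of it and the grasp point (between the pads) lies 3 mm ahead of it; z points along the fingers, y is the line along which they close (so a half turn about z gives the same grasp; the last joint's range is limited). The gripper opens to 85 mm and grips with 20 to 120 N. Pads are 22 mm wide; open, the fingers measure 114 mm over their backs; the gripper's body (76 mm by 85 mm) begins 54 mm behind the grasp point. The pads swing forward as they close: fully open they stand 13 mm farther back than shut.
Start: joints at [1.237, 0.333, 0.04, 1.465, -0.013, 1.343, -0.059], TCP at [0.151, -0.632, 0.253] pointing down, gripper open.
Joint ranges: [-2.58, 2.58], [-0.38, 2.09], [-1.3, 1.39], [0.25, 2.4], [-1.5, 4.64], [0.08, 2.09], [-2.65, 2.65]. Speed limits (rad/s): [2.22, 2.22, 2.79, 2.79, 3.14, 3.14, 3.14].

## Interface

Orientations are given as a unit quaternion [x, y, z, w].
In Python, from plant import env, cams gives the robot as it stands. Calls block until the motion is done:
- env.movep(position, orientation): joint-space move of the TCP to a pose.
- env.move_linear(position, vel=0.15, frame=None, force_limit=None): straight line of the TCP; frame=None keeps the orientation; vel is the mean speed in m/s. With force_limit (N) it stops when the force on the tool has changed by that much, and returns True; else False.
- env.movej(angles): joint-space move.
- env.set_gripper(opening, grasp_force=None): finger opening in m; grasp_force is the grip in N (None keeps the last); returns when the fingers have stopped.
- env.pause(seconds).
- env.solve_ik(position, orientation): joint angles nearest the present ones, or None.
- env.get_obs(): the state.
- cams.read_camera(name): name is "side" or "top" or "wrist"; returns the picture (384x512x3 uint8, red, green, blue); there is no depth.
- cams.get_calibration(name): a dict with "vfov" (degrees; the focal length in pixels is half the picture's height over the tangent of half this angle, whatever the lens; pixels are square), "cx", "cy" (the principal point, pixels), "camera_from_world" (4x4, takes a point from world to camera coordinates). Camera axes: x right, y up, looking along -z (the intrinsics and any distortion apply to the point x, -y, -z); pixel columns grow to the right and rows downward; lengths in m; the calibration is good to about 2 mm. A picture is of the moment at which its call begins: read the wrist's pose just before it. get_calibration takes no time and is no camera call; for the wrist camera it gives the pose at the moment of the call.
A pose or a line that the arm cannot do raises env.Unreachable and nothing moves.
- env.finish_job(): hands the job in; it is judged then, once.
The state is a dict: "t": time; "joint_pos": joint angles; "joint_velocities": joint speeds; "joint_efforts": joint torques, N m; "eef_pos": TCP position; "orientation": TCP orientation; "ft_force": force on the tool from outside, world axes, zero at the start; "moment": the same for the moment, N m; "finger_gap": finger opening in m; "grip_force": force on a finger pad.
Only numpy, scipy, OpenCV 4.12 (cv2) and the standard library are available. Lean on these libraries where they do the work, as an engineer would, in place of code of your own. Each camera call takes 0.05 s, during which the arm holds its last target. There are 200 camera calls.

## Task

Hook a fingertip through the pull ring of the spring index pin, lift the pin out of its hole, swing the mould arm exactly one hole towards the glass bowl, and let the pin spring fully home in that next hole; then take the hand away. Lift the ring from inside only: do not pinch it, and leave the bowl, the loose hand mould, the crucible and the bottle where they stand.

Things in the scene. Friction and masses are not known exactly. Their poses are not given: they have to be found in the camera images.
- pivot (a point): Foot of the vertical pivot axis of the fixed steel index stand, at table height. x: from the pivot along the middle of the index plate, away from the robot; z up. The pivot's foot is a disc of radius 55 mm; its cap, radius 24 mm, reaches 81 mm above the table.
- stand: The stand, bolted down; origin and axes as point pivot. Its index plate is a flat steel arc 136 to 184 mm from the pivot axis, top 45 mm above the table, with five 12 mm wide holes on a circle of radius 160 mm, at -0.768, -0.384, 0, 0.384 and 0.768 rad from the x axis (61 mm from hole to hole).
- swing_arm (a joint): Angle of the swing arm from the stand's x axis, rad; grows counter-clockwise seen from above (to the robot's left). Starts at 0, locked in the middle hole; one hole is 0.384 rad; stops at +-0.80. Steel bar 36 mm wide, 50 to 62 mm above the table, reaching 280 mm from the pivot. With the pin out it turns with slight friction (about 1 N at the ring) and stays where left.
- index_pin (a joint): Lift of the vertical spring index pin, m: 0 = fully home, 0.024 = upper stop. On the arm, 160 mm from the pivot axis; 10 mm thick, round tip, 10 mm deep in its hole, so clear of the plate above 0.010. A spring pushes it down with 5 (home) to 8 N; pin and ring weigh 1 N. Let go between holes it rides on the plate at 0.010 and snaps into the next hole it meets.
- ring_centre (a point): Centre of the round steel pull ring standing upright on the pin. Inside diameter 60, outside 82, thickness 7 mm. x: horizontal, along the arm away from the pivot, the axis of the ring's hole; z up. Pin home: 132 mm above the table (top of the hole 162 mm). Below it a boss of radius 16 mm, 62 to 85 mm above the table. A finger fits in slanting down (35 to 45 degrees off vertical) from the pivot side.
- ring_rim: The outer half of the pull ring (a rim of 68 to 82 mm diameter round the inner ring that a hooked finger bears on); origin at the ring's centre, axes as for point ring_centre.
- mould_centre (a point): Centre of the dark oblong ingot mould fixed on the arm's end, 229 mm from the pivot axis: 84 mm along the arm, 62 mm across, from 62 to 100 mm above the table.
- glass_bowl_rim (a point): Centre of the mouth of the clear glass bowl: 200 mm diameter, 85 mm high, loose. It stands to the left (y above 0) or to the right (y below 0) of the stand, and so tells which way to swing the arm.
- loose_mould: Loose iron hand mould with a wooden handle, on the other side from the bowl: trough 120 x 75 x 45 mm, origin under the trough's centre, handle to its -x, reaching 195 mm from the origin.
- crucible: Loose white crucible, 68 mm diameter, 100 mm high, off to one side near the robot; origin under its centre.
- flux_bottle: Loose small blue bottle, 52 mm diameter, 110 mm high, off to one side near the robot; origin under its centre.
- pull_ring: The pull ring as a whole (inner ring and rim); origin at its centre, axes as for point ring_centre.

How it is judged:
On the way, in this order (a step that is already met when the one before it is completed fails the run):
1. the pin is lifted clear of the plate by the fingers in the ring (value of joint index_pin above 0.0105 m and contact force between the fingers and pull_ring above 1 N), for 0.1 s.
2. the pin is home in the next hole towards the bowl (value of joint index_pin below 0.003 m and ((world y of glass_bowl_rim above 0 m and value of joint swing_arm between 0.334 and 0.434 rad) or (world y of glass_bowl_rim below 0 m and value of joint swing_arm between -0.434 and -0.334 rad))), for 0.2 s.
At the end, for the whole second after the job is handed in: The arm stands within 0.05 rad of one hole (0.384 rad) from the middle, on the side of the glass bowl, at rest, with the pin home (within 3 mm) (all of step 2 and velocity of joint swing_arm between -0.05 and 0.05 rad/s); the robot touches nothing.
It fails at once if the ring is lifted by pinching it or holding its outside (value of joint index_pin above 0.006 m and contact force between the fingers and ring_rim above 3 N).
It fails at once if the glass bowl is moved, tipped or lifted (more than 20 mm) (distance of glass_bowl_rim from where it was at the start of the episode above 0.02 m).
It fails at once if the loose mould is moved, tipped or lifted (more than 20 mm) (distance of loose_mould from where it was at the start of the episode above 0.02 m).
It fails at once if the crucible is moved, tipped or lifted (more than 20 mm) (distance of crucible from where it was at the start of the episode above 0.02 m).
It fails at once if the flux bottle is moved, tipped or lifted (more than 20 mm) (distance of flux_bottle from where it was at the start of the episode above 0.02 m).
It also fails if it takes over 45 s, if anything falls off the work surface, if the arm or the gripper's body presses on something with over 40 N, if the wrist force passes 120 N, or if a joint passes its speed limit or range.

## Working session

There is one attempt and no reset: what is moved stays moved. The work goes in short steps, each a Python script; the robot and the scene stay as the last script left them, time stands still between calls to the robot, and variables do not carry over. Pictures are saved under pics/ and viewed, at most 10 in all, crops included, and the job is handed in when it is done.

```bash
ls; mkdir -p pics; python3 - <<'E'
from plant import env, cams
import cv2
o=env.get_obs(); print(o)
for n in("side","top","wrist"):
    c=cams.get_calibration(n); print(n,c)
    cv2.imwrite(f"pics/{n}0.png",cams.read_camera(n)[:,:,::-1])
E
```

```text
pics
{'t': 0.0, 'joint_pos': array([ 1.23680137,  0.3339565 ,  0.03986175,  1.46630116, -0.01341586,
        1.34331727, -0.0585015 ]), 'joint_velocities': array([-8.46595397e-04, -8.52109657e-04,  3.60690163e-04, -8.21270962e-04,
        9.02719643e-05,  2.51355242e-04,  2.30580415e-03]), 'joint_efforts': array([-3.18729406e-05, -6.58561063e+01,  1.36544187e+00, -4.05548644e+01,
        1.67699024e-02,  1.26840992e-02, -5.33322088e-05]), 'eef_pos': array([ 0.15110112, -0.6317402 ,  0.25237698]), 'orientation': array([ 9.93117124e-01,  1.17122335e-01, -1.49151479e-04, -8.45114770e-04]), 'ft_force': array([ 0.33471625, -0.80885274,  0.17310189]), 'moment': array([-0.02822568,  0.00971094, -0.00254863]), 'grip_force': 0.0, 'finger_gap': 0.08512707334464013}
side {'vfov': 53.177092748133774, 'cx': 257.3191599205691, 'cy': 192.19789318309844, 'camera_from_world': array([[-0.94065943, -0.3393456 ,  0.00209938,  0.51001253],
       [ 0.24734426, -0.68137171,  0.68887837, -0.19595193],
       [-0.23233738,  0.64851921,  0.72487391, -1.20097393],
       [ 0.        ,  0.        ,  0.        ,  1.        ]])}
top {'vfov': 50.312054128998746, 'cx': 247.5703714282316, 'cy': 190.27956823845224, 'camera_from_world': array([[-1.95942937e-02, -9.99806839e-01,  1.53263577e-03,
         2.75339409e-02],
       [ 9.97177497e-01, -1.94315922e-02,  7.25220858e-02,
        -5.30485532e-01],
       [-7.24782958e-02,  2.94932894e-03,  9.97365629e-01,
        -1.54038636e+00],
       [ 0.00000000e+00,  0.00000000e+00,  0.00000000e+00,
         1.00000000e+00]])}
wrist {'vfov': 66.99947103735377, 'cx': 255.6782806566887, 'cy': 189.46563574649318, 'camera_from_world': array([[ 0.23263437, -0.97256128, -0.00240818, -0.64914378],
       [ 0.91959512,  0.22076966, -0.32497011,  0.04285313],
       [ 0.316585  ,  0.07338467,  0.94572122, -0.38263661],
       [ 0.        ,  0.        ,  0.        ,  1.        ]])}
```

View pics/top0.png

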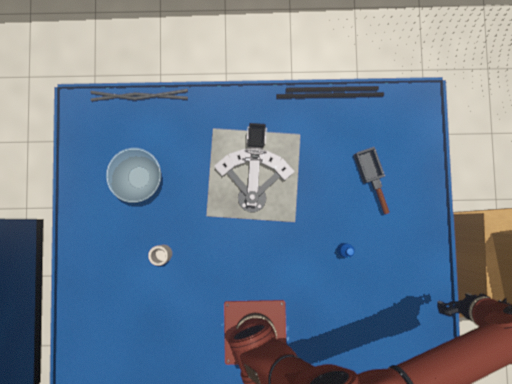

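View pics/side0.png

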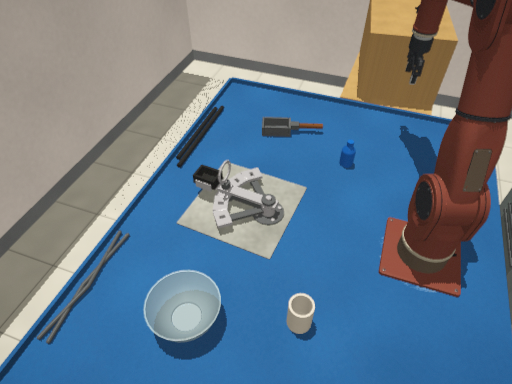

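The top view shows the bowl on the left at (134,175), so y>0 and the swing is +0.384. It also shows the pivot cap at about (252,198), the ring at about (256,157) and the mould at about (256,135). I'll enlarge both views to get precise pixels.

```bash
cat > h.py <<'E'
import numpy as np, cv2
from plant import env, cams
def K(c):
    f=192/np.tan(np.radians(c['vfov']/2)); return np.array([[f,0,c['cx']],[0,f,c['cy']],[0,0,1]])
def ray(c,u,v):
    T=c['camera_from_world']; R=T[:3,:3]; d=np.linalg.inv(K(c))@[u,v,1]
    return -R.T@T[:3,3], R.T@(d*[1,-1,-1])
def onz(c,u,v,z):
    o,d=ray(c,u,v); return o+d*(z-o[2])/d[2]
def proj(c,p):
    T=c['camera_from_world']; q=(T[:3,:3]@p+T[:3,3])*[1,-1,-1]; q=K(c)@q; return q[:2]/q[2]
E
python3 - <<'E'
from h import *
t=cv2.imread('pics/top0.png')[110:225,195:310]; s=cv2.imread('pics/side0.png')[150:235,180:300]
cv2.imwrite('pics/tz.png',np.hstack([cv2.resize(t,None,fx=4,fy=4,interpolation=2)[:340],cv2.resize(s,(340,241),interpolation=2) if 0 else np.zeros((340,0,3),np.uint8)]))
a=cv2.resize(t,(575,575),interpolation=2); cv2.imwrite('pics/tz.png',a)
cv2.imwrite('pics/sz.png',cv2.resize(s,None,fx=6,fy=6,interpolation=2))
c=cams.get_calibration('top')
print(onz(c,252.5,197.5,.081),onz(c,256.5,157,.16),onz(c,257,135,.1),onz(c,134,175,.085),onz(c,160,256,.1))
E
```

```text
[ 4.99600614e-01 -1.67374928e-04  8.10000000e-02] [ 0.63652867 -0.01586403  0.16      ] [ 0.7268014  -0.02100249  0.1       ] [0.59033574 0.43206656 0.085     ] [0.29570425 0.33491676 0.1       ]
```

View pics/tz.png

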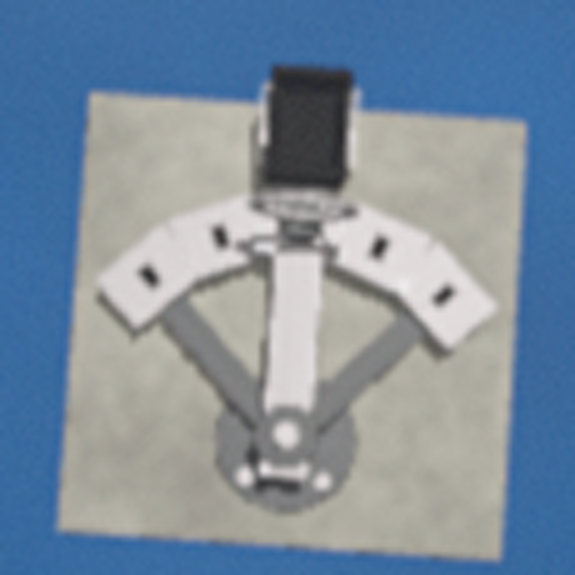

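View pics/sz.png

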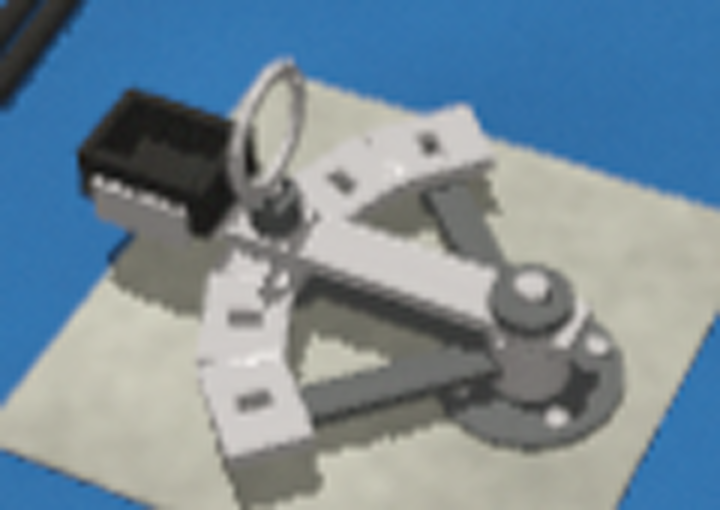

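Zoomed top view: the outer holes are at (149,275), (220,237), (379,248) and (444,296), and the cap is at (286,432). Zoomed side view: the holes are at (253,401), (245,318), (342,181) and (429,146), with the ring centred near (267,125). I'll fit the pivot and yaw from the holes in each view.

```bash
python3 - <<'E'
from h import *
from scipy.spatial.transform import Rotation as Ro
ang=np.array([.768,.384,-.384,-.768])
def fit(W):
    M=np.c_[.16*np.cos(ang),.16*np.sin(ang)]; mc=M-M.mean(0); w=W-W.mean(0)
    th=np.arctan2((mc[:,0]*w[:,1]-mc[:,1]*w[:,0]).sum(),(mc*w).sum())
    R=np.array([[np.cos(th),-np.sin(th)],[np.sin(th),np.cos(th)]])
    p=W.mean(0)-R@M.mean(0); return p,th,np.linalg.norm(M@R.T+p-W,axis=1)
for n,sc,off,P,cap,ring in(('top',5,(195,110),[(149,275),(220,237),(379,248),(444,296)],(286,430),(303,207)),
  ('side',6,(180,150),[(253,401),(245,318),(342,181),(429,146)],(533,293),(267,125))):
    c=cams.get_calibration(n); f=lambda q:(np.array(q)+.5)/sc-.5+np.array(off)
    W=np.array([onz(c,*f(q),.045)[:2] for q in P]); p,th,r=fit(W)
    print(n,p,th,r,'cap',onz(c,*f(cap),.081),'ring',onz(c,*f(ring),.132 if n=='side' else .173), 'pred',p+.16*np.array([np.cos(th),np.sin(th)]))
# IK feasibility: slanted finger poses
p=np.array([.488,-.004]);th=-.06
u=np.array([np.cos(th),np.sin(th),0]); 
for s in(35,40,45):
  a=np.radians(s); z=np.sin(a)*u-np.cos(a)*np.array([0,0,1])
  for sg in(1,-1):
    y=sg*np.array([-u[1],u[0],0]); x=np.cross(y,z); R=Ro.from_matrix(np.c_[x,y,z])
    R2=Ro.from_matrix(np.c_[y,-x,z])
    ctr=np.r_[p,0]+.16*u+[0,0,.132]
    for Rr in(R,R2):
      q=env.solve_ik(ctr-.022*z,Rr.as_quat()); print(s,sg,None if q is None else q.round(2))
E
```

```text
top [0.50277383 0.00210702] -0.0905173498049228 [0.00040297 0.0003945  0.00025483 0.00033618] cap [0.50661245 0.00225162 0.081     ] ring [ 0.65555292 -0.01146205  0.173     ] pred [ 0.66211881 -0.01235599]
side [0.50414358 0.00159944] -0.08988300578904201 [0.00022346 0.00039702 0.00095441 0.00139223] cap [0.50153321 0.00622233 0.081     ] ring [ 0.66622671 -0.01827652  0.132     ] pred [ 0.6634977  -0.01276248]
35 1 [ 0.65  0.14 -0.78  2.11  0.53  0.37  0.97]
35 1 [ 0.34  0.1  -0.45  2.12  0.41  0.35 -0.5 ]
35 -1 [ 0.17  0.09 -0.28  2.13  0.35  0.34 -2.03]
35 -1 [ 0.91  0.2  -1.07  2.1   0.7   0.41  2.41]
40 1 [ 0.86  0.15 -1.    2.17  0.9   0.29  0.63]
40 1 [ 0.4   0.09 -0.52  2.19  0.68  0.23 -0.78]
40 -1 [ 0.37  0.08 -0.49  2.19  0.67  0.23 -2.34]
40 -1 [ 0.92  0.17 -1.07  2.17  0.94  0.3   2.17]
45 1 [ 0.41  0.08 -0.54  2.26  1.33  0.16  0.14]
45 1 [ 0.03  0.05 -0.15  2.27  1.29  0.14 -1.41]
45 -1 None
45 -1 [ 0.96  0.17 -1.11  2.24  1.43  0.25  1.68]
```

Both views agree: pivot at (0.5035, 0.0018), yaw −0.090, ring at (0.6628, −0.0126). Next I check the wrist camera's side and the reachability of the whole path, with the closed fingers side by side across the ring.

```bash
cat >> h.py <<'E'
from scipy.spatial.transform import Rotation as Ro
PIV=np.array([.5035,.0018,0]); YAW=-.090; SL=np.radians(40); SG=1
def pose(th,lift,L=.030,back=0,low=0,half=.0145,tipf=.022,sg=None,R160=.16):
    """TCP pose: upper finger face bears on the ring; L = finger length past the contact."""
    a=YAW+th; u=np.array([np.cos(a),np.sin(a),0]); e=np.array([0,0,1.])
    z=np.sin(SL)*u-np.cos(SL)*e; n=np.cos(SL)*u+np.sin(SL)*e
    y=(sg or SG)*np.array([-u[1],u[0],0]); x=np.cross(y,z)
    c=PIV+u*(R160-.0035)+e*(.132+np.sqrt(.03**2-half**2)+lift-low)
    tip=c+z*L-n*.011
    return tip-z*(tipf+back), Ro.from_matrix(np.c_[x,y,z]).as_quat()
E
python3 - <<'E'
from h import *
T=cams.get_calibration('wrist')['camera_from_world']; o=env.get_obs()
R=Ro.from_quat(o['orientation'])
print('cam in tool',R.inv().apply(-T[:3,:3].T@T[:3,3]-o['eef_pos']), 'view', R.inv().apply(-T[2,:3]))
for sg in(1,-1):
  for a in[(0,0,.03,.12,.007),(0,0,.03,0,.007),(0,.017),(.2,.017),(.4,.017),(.384,-.01),(.384,-.01,.03,.12)]:
    q=env.solve_ik(*pose(*a,sg=sg)); print(sg,a,pose(*a)[0].round(3),None if q is None else q.round(2))
E
```

```text
cam in tool [ 0.0838155   0.00024825 -0.12173301] view [-3.24882866e-01 -8.80977638e-04  9.45753851e-01]
1 (0, 0, 0.03, 0.12, 0.007) [ 0.579 -0.005  0.23 ] [ 0.3  -0.17 -0.42  2.22  0.2   0.4   1.18]
1 (0, 0, 0.03, 0, 0.007) [ 0.656 -0.012  0.138] [ 0.71  0.21 -0.88  2.14  1.07  0.33  0.44]
1 (0, 0.017) [ 0.656 -0.012  0.162] [ 1.    0.26 -1.2   2.11  1.06  0.42  0.5 ]
1 (0.2, 0.017) [0.656 0.019 0.162] [ 0.66  0.14 -0.78  2.12  0.36  0.23  1.28]
1 (0.4, 0.017) [0.649 0.049 0.162] [ 0.9   0.2  -1.02  2.1   0.02  0.25  1.82]
1 (0.384, -0.01) [0.65  0.046 0.135] [ 0.9   0.27 -1.03  2.13  0.36  0.2   1.5 ]
1 (0.384, -0.01, 0.03, 0.12) [0.576 0.024 0.227] [-0.64 -0.24  0.57  2.25 -0.08  0.41  1.89]
-1 (0, 0, 0.03, 0.12, 0.007) [ 0.579 -0.005  0.23 ] [ 1.14 -0.3  -1.11  2.19 -0.45  0.41 -1.35]
-1 (0, 0, 0.03, 0, 0.007) [ 0.656 -0.012  0.138] [ 0.33  0.15 -0.47  2.15  0.88  0.26 -2.57]
-1 (0, 0.017) [ 0.656 -0.012  0.162] [ 0.43  0.12 -0.57  2.13  0.72  0.29 -2.41]
-1 (0.2, 0.017) [0.656 0.019 0.162] [ 0.04  0.09 -0.14  2.15 -0.01  0.21 -1.54]
-1 (0.4, 0.017) [0.649 0.049 0.162] [ 0.41  0.12 -0.49  2.12 -0.43  0.26 -0.93]
-1 (0.384, -0.01) [0.65  0.046 0.135] [ 0.27  0.15 -0.34  2.15 -0.54  0.2  -0.84]
-1 (0.384, -0.01, 0.03, 0.12) [0.576 0.024 0.227] [ 0.86 -0.16 -0.79  2.19 -0.74  0.5  -0.68]
```

```bash
sed -i 's/SG=1$/SG=-1/' h.py; python3 - <<'E'
from h import *
env.set_gripper(0.0)
q0=env.get_obs()['orientation']
env.movep([.30,-.50,.40],q0)
p,q=pose(0,0,back=.12,low=.007)
env.movep(p+[-.03,0,.08],q); o=env.get_obs(); print(o['t'],o['joint_pos'].round(2),o['finger_gap'])
env.move_linear(p,frame=q); o=env.get_obs(); print(o['t'],o['joint_pos'].round(2),o['eef_pos']-p)
w=cams.get_calibration('wrist'); im=cams.read_camera('wrist')
b=cams.read_camera('side')[100:250,150:350]
cv2.imwrite('pics/pre.png',np.hstack([im,cv2.resize(b,(288,216)) if 0 else np.zeros((384,0,3),np.uint8)])[:,:,::-1])
u=np.array([np.cos(YAW),np.sin(YAW),0]);r=PIV+.16*u
for zz in(.173,.162,.132,.102): print(zz,proj(w,r+[0,0,zz]))
z=Ro.from_quat(q).apply([0,0,1]); print('tip',proj(w,o['eef_pos']+.022*z))
E
```

```text
3.9167 [ 0.17 -0.32 -0.28  2.16  0.09  0.6  -1.84] 8.351984740207711e-05
4.6333 [ 0.24 -0.17 -0.36  2.22  0.23  0.41 -1.98] [ 0.00028867 -0.00023248  0.00063959]
0.173 [255.29112344 167.91273583]
0.162 [255.32347251 173.69614816]
0.132 [255.39893063 187.18665334]
0.102 [255.45993931 198.09387037]
tip [255.47652135 248.82043684]
```

View pics/pre.png

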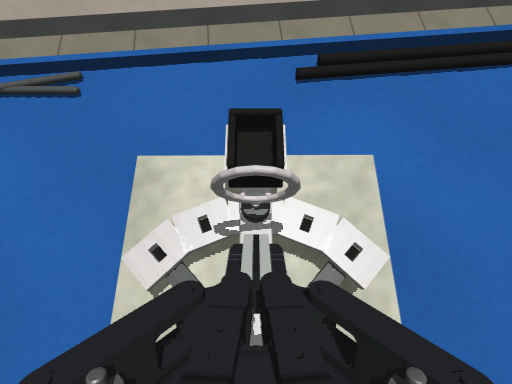

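The wrist view shows the ring centred at (256,184), against a prediction of (255.4,187). The closed fingertips are centred at (256,245) and about 32 mm wide. Everything lines up, so I insert.

```bash
python3 - <<'E'
from h import *
o=env.get_obs(); print(o['ft_force'].round(1))
p,q=pose(0,0,L=.032,low=.008,half=.016)
print('hit',env.move_linear(p,vel=.06,frame=q,force_limit=8)); o=env.get_obs()
print(o['t'],o['joint_pos'].round(2),(o['eef_pos']-p).round(4),o['ft_force'].round(1))
s=cv2.resize(cams.read_camera('side')[120:220,170:290],(600,500),interpolation=2)
cv2.imwrite('pics/in.png',s[:,:,::-1])
cv2.imwrite('pics/inw.png',cams.read_camera('wrist')[:,:,::-1])
E
```

```text
[ 0.4 -0.4  0.4]
hit False
6.9417 [ 0.23  0.15 -0.36  2.15  0.87  0.24 -2.56] [0.     0.     0.0003] [ 0.3  0.4 -0.3]
```

View pics/in.png

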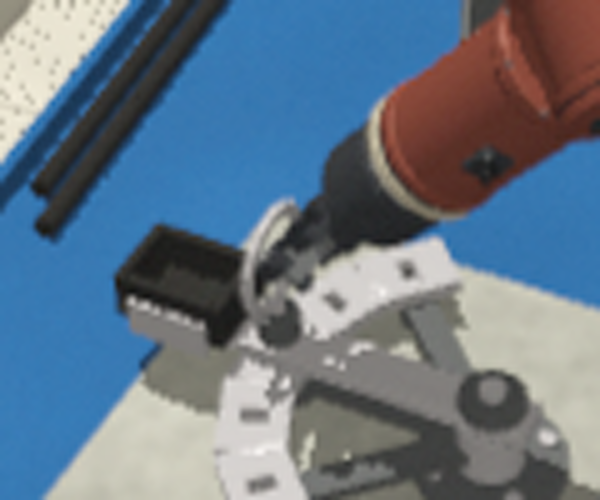

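View pics/inw.png

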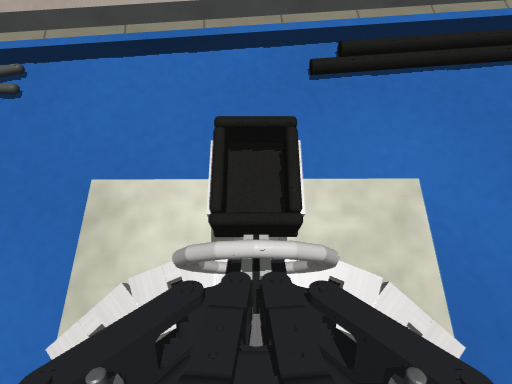

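The wrist view shows the fingers entering under the ring's top bar (rows 240–262), centred at column 256, with no contact force. The tip doesn't show clearly past the ring, so I'll go 9 mm deeper before lifting, watching force against height.

```bash
python3 - <<'E'
from h import *
for L,low in((.032,.004),(.041,.004)):
    p,q=pose(0,0,L=L,low=low,half=.016)
    print('hit',env.move_linear(p,vel=.05,frame=q,force_limit=6))
def rep(s):
    o=env.get_obs(); print(s,round(o['t'],2),o['ft_force'].round(1),(o['eef_pos']-p).round(4),o['joint_pos'][[5,6]].round(2))
rep('in')
for lift in(0,.004,.008,.012,.016):
    p,q=pose(0,lift,L=.041,half=.016); 
    if env.move_linear(p,vel=.03,frame=q,force_limit=30): print('stop'); break
    rep(lift)
s=cv2.resize(cams.read_camera('side')[120:220,170:290],(600,500),interpolation=2)
w=cams.read_camera('wrist')[200:320,150:370]
cv2.imwrite('pics/lift.png',np.hstack([s[:,:,::-1][:, 100:400],cv2.resize(w,(480,500))[:,:,::-1]]))
E
```

```text
hit False
hit False
in 7.62 [-0.4  0.9  0.3] [-0.0002  0.0001 -0.0004] [ 0.24 -2.58]
0 7.91 [-0.5  0.  -0.9] [ 0.0001 -0.      0.0004] [ 0.24 -2.55]
0.004 8.19 [-1.8  0.8  0.8] [-0.0002 -0.0001 -0.0001] [ 0.25 -2.52]
0.008 8.47 [-7.8  0.6  4.4] [-0.0006 -0.0001 -0.0005] [ 0.26 -2.49]
0.012 8.76 [-4.4  0.5 -6.2] [-0.0011 -0.0003 -0.0015] [ 0.26 -2.46]
0.016 9.04 [-5.6  0.  -5.4] [-0.001  -0.0002 -0.0012] [ 0.27 -2.44]
```

View pics/lift.png

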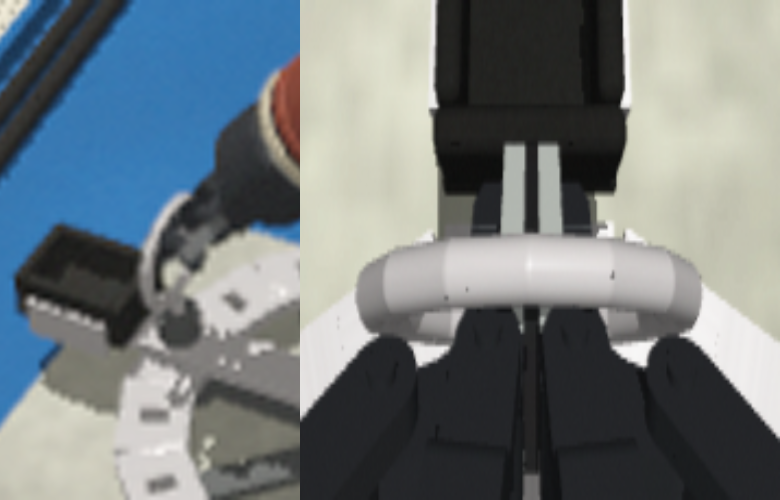

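The tips now protrude well past the ring, and the load came on at about 5 mm of hand lift. I'll raise to 23 mm (pin ≈ 17 mm), confirm the load, and swing in small arc steps with the hand turning along.

```bash
python3 - <<'E'
from h import *
def rep(s):
    o=env.get_obs(); print(s,round(o['t'],2),o['ft_force'].round(1),(o['eef_pos']-p).round(4),o['joint_pos'][[0,2,4,5,6]].round(2))
for l in(.020,.023):
    p,q=pose(0,l,L=.041,half=.016); print(env.move_linear(p,vel=.03,frame=q,force_limit=30)); env.pause(.15); rep(l)
for th in np.linspace(0,.384,9)[1:]:
    p,q=pose(th,.023,L=.041,half=.016)
    if env.move_linear(p,vel=.04,frame=q,force_limit=20): rep('stop'); break
    rep(round(th,3))
top=cv2.resize(cams.read_camera('top')[110:225,195:310],(575,575),interpolation=2)
cv2.imwrite('pics/sw.png',top[:,:,::-1])
E
```

```text
False
0.02 9.57 [-6.9  0.6 -7. ] [-0.001  -0.0002 -0.0011] [ 0.28 -0.41  0.72  0.28 -2.41]
False
0.023 9.97 [-6.7  0.7 -7.7] [-0.001  -0.0002 -0.0011] [ 0.28 -0.42  0.7   0.28 -2.39]
0.048 10.32 [-6.5  1.1 -7.5] [-0.001  -0.0002 -0.0011] [ 0.32 -0.45  0.62  0.26 -2.27]
0.096 10.66 [-6.7  0.5 -7.5] [-0.001  -0.0003 -0.0011] [ 0.37 -0.5   0.53  0.24 -2.14]
0.144 11.0 [-6.4  0.3 -7.6] [-0.001  -0.0005 -0.0011] [ 0.44 -0.56  0.43  0.23 -1.99]
0.192 11.34 [-5.7 -0.5 -8.6] [-0.001  -0.0006 -0.0011] [ 0.51 -0.63  0.34  0.22 -1.85]
0.24 11.68 [-5.5 -0.1 -8.8] [-0.001  -0.0007 -0.001 ] [ 0.59 -0.71  0.25  0.22 -1.72]
0.288 12.03 [-4.5 -0.1 -7.8] [-0.001  -0.0007 -0.001 ] [ 0.67 -0.79  0.17  0.23 -1.59]
0.336 12.37 [-4.7  0.4 -6.9] [-0.0009 -0.0008 -0.0009] [ 0.76 -0.87  0.11  0.23 -1.48]
0.384 12.71 [-5.5 -1.2 -7.8] [-0.0009 -0.0009 -0.0009] [ 0.83 -0.95  0.07  0.24 -1.39]
```

View pics/sw.png

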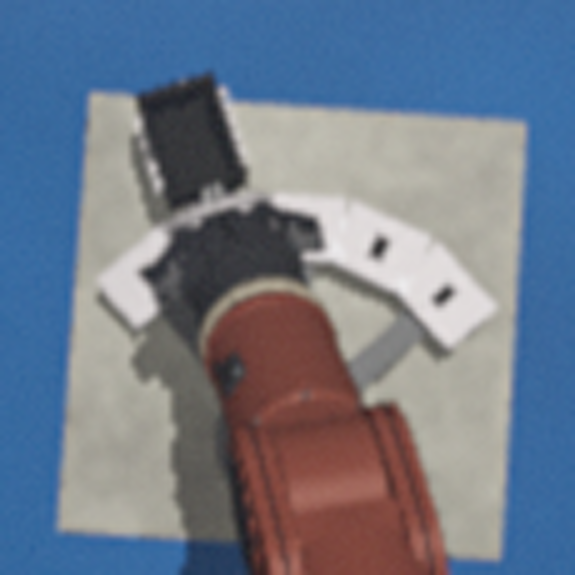

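The arm has swung, with the mould centre at (191,140), roughly one hole. I'll lower slowly: the load should persist below 15 mm of hand height if the pin enters the hole, and vanish there if it rides the plate.

```bash
python3 - <<'E'
from h import *
c=cams.get_calibration('top'); m=onz(c,(191.5)/5-.5+195,140.5/5-.5+110,.1)-PIV; print('mould r,ang',np.hypot(*m[:2]),np.arctan2(m[1],m[0])-YAW)
def rep(s):
    o=env.get_obs(); print(s,round(o['t'],2),o['ft_force'].round(1),(o['eef_pos']-p).round(4))
for l in(.019,.016,.014,.012,.010,.008,.006,.003,0,-.004):
    p,q=pose(.384,l,L=.041,half=.016); env.move_linear(p,vel=.03,frame=q,force_limit=25); env.pause(.1); rep(l)
E
```

```text
mould r,ang 0.22520272534313435 0.3862141503346791
0.019 13.14 [-6.8 -3.2 -6.5] [-0.0008 -0.0009 -0.0008]
0.016 13.49 [-6.3 -2.3 -7. ] [-0.0008 -0.0008 -0.0007]
0.014 13.84 [-6.8 -3.3 -6.8] [-0.0008 -0.0009 -0.0007]
0.012 14.19 [-7.  -2.9 -6.8] [-0.0007 -0.0008 -0.0006]
0.01 14.54 [-6.3 -1.9 -6.7] [-0.0008 -0.0008 -0.0007]
0.008 14.89 [-9.3 -2.2 -1.8] [-0.0004 -0.0009 -0.0001]
0.006 15.24 [-9.  -3.5 -2.7] [-0.0003 -0.001  -0.0001]
0.003 15.59 [-5.2 -1.2 -1.5] [ 0.0004 -0.0007  0.0006]
0 15.94 [-1.5 -1.8 -1. ] [ 0.0009 -0.0002  0.0011]
-0.004 16.32 [-0.   1.5  0.2] [0.0004 0.0003 0.0004]
```

The load persisted down to about 9 mm, the same hand height where it first came on, so the pin is home. I'll withdraw along the finger axis and look.

```bash
python3 - <<'E'
from h import *
for back,L in((.009,.041),(.13,.041)):
    p,q=pose(.384,-.004 if back<.1 else -.006,L=L,half=.016,back=back); print(env.move_linear(p,vel=.08,frame=q,force_limit=10))
p2=p+[-.08,0,.12]
try: env.move_linear(p2,vel=.15)
except env.Unreachable: print('unreach')
o=env.get_obs(); print(o['t'],o['ft_force'].round(1),o['eef_pos'])
s=cv2.resize(cams.read_camera('side')[135:235,170:290],(600,500),interpolation=2)
cv2.imwrite('pics/end.png',s[:,:,::-1])
w=cams.get_calibration('side')
for t in(.384,):
  u=np.array([np.cos(YAW+t),np.sin(YAW+t),0])
  for zz in(.173,.132,.091): print(zz,(proj(w,PIV+.16*u+[0,0,zz])-[170,135])*5)
E
```

```text
FalseTraceback (most recent call last):
  File "<stdin>", line 3, in <module>
plant.Unreachable: the arm cannot follow that straight line within its joint ranges
```

```bash
python3 - <<'E'
from h import *
print(env.get_obs()['joint_pos'].round(2))
for back in np.arange(.02,.12,.01):
    p,q=pose(.384,-.004,L=.041,half=.016,back=back)
    try: h=env.move_linear(p,vel=.08,frame=q,force_limit=10)
    except env.Unreachable: print('unreach',back); break
    if h: print('hit',back); break
o=env.get_obs(); print(back,o['t'],o['ft_force'].round(1),o['eef_pos'],o['joint_pos'].round(2))
E
```

```text
[ 0.79  0.23 -0.91  2.12  0.11  0.19 -1.42]
0.10999999999999999 19.375 [ 0.4 -0.1 -0.2] [0.58936459 0.02755498 0.21562555] [ 1.25 -0.16 -1.16  2.17 -0.83  0.49 -0.59]
```

The hand backed out freely by 110 mm. Now I raise it clear and check.

```bash
python3 - <<'E'
from h import *
o=env.get_obs()
for d in([-.04,0,.08],[0,0,.06],[-.02,0,.04]):
    try: env.move_linear(o['eef_pos']+d,vel=.1); break
    except env.Unreachable: print('unreach',d)
o=env.get_obs(); print(o['t'],o['ft_force'].round(1),o['eef_pos'])
s=cv2.resize(cams.read_camera('side')[135:235,170:290],(600,500),interpolation=2)
cv2.imwrite('pics/end.png',s[:,:,::-1])
w=cams.get_calibration('side'); a=YAW+.384; u=np.array([np.cos(a),np.sin(a),0])
for zz in(.173,.132,.091): print(zz,(proj(w,PIV+.16*u+[0,0,zz])-[170,135]+.5)*5)
E
```

```text
20.4167 [ 0.   0.3 -0.9] [0.54927272 0.02786447 0.29503822]
0.173 [240.96401262 203.84437015]
0.132 [245.62998165 250.05983496]
0.091 [250.0751946  294.08875614]
```

View pics/end.png

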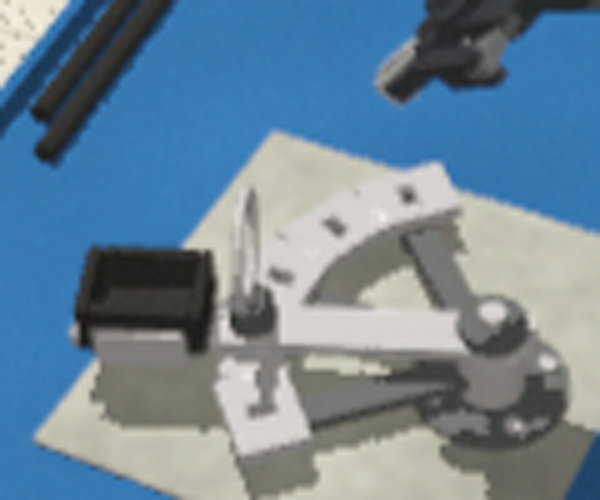

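The arm is one hole over, with three free holes on its right and one on its left. The ring top is at (250,187), slightly above the prediction, so I'll check the same prediction against the initial picture, when the pin was home.

```bash
python3 - <<'E'
from h import *
w=cams.get_calibration('side')
def ringtop(im,t,name):
    a=YAW+t; u=np.array([np.cos(a),np.sin(a),0])
    v=np.array([-u[1],u[0],0])
    pts=np.array([proj(w,PIV+.16*u+[0,0,.132]+.041*(np.cos(f)*v+np.array([0,0,np.sin(f)]))) for f in np.linspace(0,6.28,90)])
    k=pts[:,1].argmin(); print(name,'pred top',pts[k],'pred bottom',pts[pts[:,1].argmax()])
    x0,y0=int(pts[k,0]),int(pts[k,1])
    hsv=cv2.cvtColor(im,cv2.COLOR_BGR2HSV)
    win=(hsv[y0-14:y0+30,x0-8:x0+14,1]<60)&(hsv[y0-14:y0+30,x0-8:x0+14,2]>110)
    print([(y0-14+i,int(r.sum())) for i,r in enumerate(win)][4:24])
ringtop(cv2.imread('pics/side0.png'),0,'start')
ringtop(cams.read_camera('side')[:,:,::-1].copy(),.384,'now')
E
```

```text
start pred top [227.52975074 159.82024816] pred bottom [221.0164189 183.6014842]
[(149, 0), (150, 0), (151, 0), (152, 0), (153, 0), (154, 0), (155, 0), (156, 0), (157, 0), (158, 0), (159, 0), (160, 3), (161, 4), (162, 6), (163, 9), (164, 13), (165, 18), (166, 21), (167, 21), (168, 22)]
now pred top [219.03686086 171.68045123] pred bottom [218.15719053 197.31857694]
[(161, 1), (162, 5), (163, 9), (164, 11), (165, 12), (166, 13), (167, 13), (168, 14), (169, 15), (170, 16), (171, 17), (172, 17), (173, 18), (174, 19), (175, 20), (176, 20), (177, 21), (178, 22), (179, 22), (180, 22)]
```

The ring top is 0.7 px below the pin-home prediction in both pictures (start 160.5 vs 159.8, now 172.4 vs 171.7), so the pin is home. I'm handing in.

```bash
python3 -c "
from plant import env
print(env.finish_job())"
```

```text
the job is handed in; nothing more can be done
None
```

The job is handed in at about 20 s of the 45 s limit: the arm is one hole towards the bowl (left, about +0.384 rad), the side view shows the pin home to within a pixel, and the hand is clear; the judge's result was not shown.

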